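# Bolt the cover into the marking jig

### The arm

A 6-joint arm with a two-finger parallel gripper is mounted at the origin on the work surface. World frame = base frame: x ahead of the robot, y to its left, z up, the work surface at z = 0. Lengths are in m, angles in rad, forces in N, time in s.
With the tool pointing down it reaches from about 0.4 to 0.825 m from the base axis. Payload 7 kg.
Tool frame: the origin (TCP) lies between the finger pads; the fingertips stand 22 mm ahead of it and the grasp point (between the pads) lies 3 mm ahead of it; z points along the fingers, y is the direction in which the jaws open and shut (so a half turn about z gives the same grasp; the last joint's range is limited). The gripper opens to 88 mm and grips with 3 to 60 N. Pads are 19 mm wide; open, the fingers measure 130 mm over their backs; the gripper's body (78 mm by 193 mm) begins 47 mm behind the grasp point.
Start: joints at [-0.872, 0.359, 0.012, 0, -1.224, -0.288], TCP at [0.27, -0.619, 0.249] pointing down, gripper open.
Joint ranges: [-3.07, 3.07], [-1.43, 2.12], [-1.02, 1.25], [-3.03, 1.67], [-3.05, -0], [-3.03, 3.03]. Speed limits (rad/s): [2.39, 2.39, 3.01, 3.14, 3.14, 3.14].

### API

Orientations are given as [roll, pitch, yaw] about the fixed x, y, z axes, in that order (R = Rz(yaw) Ry(pitch) Rx(roll)).
In Python, from station import * gives the robot as it stands. The module is installed in compiled form; this text tells all that it offers.
- The arm moves only by the tool move_arm, never from a script. Its argument "rows" is a list of rows, each an object with "delta_rot": the turn, a rotation vector about the world's x, y, z in degrees, a list of three; "delta_pos": the shift along the world's x, y, z in cm, a list of three; "hand": the finger opening in cm, from 0 to 8.76. A call has exactly 10 rows; each row shifts and turns the commanded pose from where the row before left it; what a row does not reach is not made up. A row lasts 1/10 s, in which the tool goes at most 50 mm and 8.59 degrees, less where a joint would pass 70% of its speed; a pose out of reach is approached as far as the arm can. A call is refused whole if a number of a shift passes 5 or a number of a turn 8.59, either way. A call with a gripper value outside its range is refused whole. The fingers move at their own pace and stop on an object; "force" is the grip in N (left out, the last holds). Time passes only in rows, so rows that do not move let the fingers close, or fill a call up. It gives the time, the measured TCP pose, the force and the opening at its end, in the units of the state.
- get_state(): the state, without advancing time (a new reading comes with each control period).
- grab_frame(name): name is "scene" or "top" or "wrist"; returns the picture (400x640x3 uint8, blue, green, red); there is no depth.
- camera_info(name): a dict with "camera_matrix" (3x3 intrinsics, pixels), "world_from_camera" (4x4, takes a point from camera to world coordinates); the wrist camera has in their place "T_tool_cam" (4x4, takes a point from camera to tool coordinates, whose origin is the TCP and whose axes are the flange's). Camera axes: x right, y down, z forward; pixel columns grow to the right and rows downward; lengths in m; the calibration is good to about 2 mm. The wrist camera is an equidistant fisheye: a pixel r from the principal point sees the ray r / f radians off the axis. A picture is of the moment at which its call begins: read the wrist's pose just before it. camera_info takes no time and is no camera call.
- job_done(): hands the job in, once; it reports no verdict.
The state is a dict: "t": time; "q": joint angles; "qd": joint speeds; "joint_efforts": joint torques, N m; "eef_pos": TCP position; "ee_rot": TCP orientation; "force": force on the tool from outside, world axes, zero at the start; "moment": the same for the moment, N m; "width": finger opening in m.
Only numpy, scipy, OpenCV 4.12 (cv2) and the standard library are available. Lean on these libraries where they do the work, as an engineer would, in place of code of your own. Each camera call takes 0.05 s, during which the arm holds its last target.

### The job

Clamp the aluminium cover in the marking jig: with the fingertips push the clamp's handle along its slot as far as it goes, so that the bolt drives the cover home against the fence, then push the handle round the corner and down the cross slot to its end, so that the bolt is locked. Do not pinch or force the handle, do not touch the cleaned cover itself, leave the other things where they are, and finish with the hand clear.

Things in the scene. Friction and masses are not known exactly. Their poses are not given: they have to be found in the camera images.
- jig: Marking jig, fixed: aluminium base plate 260 x 120 x 12 mm. Origin: centre of its underside, on the desk; x runs along the bolt towards the fence, y to the left of that, z up. On it lies the clamp, a steel barrel 40 mm across (collars 44 mm) from x = -108 to -18 mm, axis along x at y = 0, 34 mm above the desk. An L-shaped slot in the barrel guides the bolt's handle.
- corner (a point): Corner of the L slot, on the barrel's axis (jig x = -40 mm, 34 mm above the desk); axes as the jig's. The slot is 11 mm wide. Its long leg runs along the top of the barrel, from 45 mm behind here (handle centre line) to here; the cross leg goes from here towards the jig's -y, down that side of the barrel, through 65 degrees.
- fence (a point): Middle of the fence's face, at jig x = 110 mm, 27 mm above the desk; axes as the jig's. The fence is a steel bar 90 mm wide, its top 37 mm above the desk. Two rails, 10 mm high above the base plate, guide the cover with 3.5 mm play on either side.
- bolt_slide (a joint): How far the bolt has been pushed forward along the jig's +x, in m: 0 at the back of the slot, 0.045 with the handle in line with the cross leg, stop at 0.0465. The handle can enter the cross leg only above 0.0435. It slides stiffly (about 5 N, and up to 4 N more once its sprung plastic tip presses on the cover) and stays where it is left.
- bolt_turn (a joint): Turn of the handle about the bolt's axis, in rad: 0 upright, growing as the handle goes down towards the jig's -y side, 1.14 (65 degrees) at the end of the cross leg. In the long leg the slot lets it rock only about 0.1 either way. It turns with about 1 N at the knob and stays where it is left.
- knob (a point): Centre of the black ball knob, 20 mm across, on the end of the handle: a steel pin 8 mm thick that stands radially out of the slot, knob centre 52 mm from the bolt's axis (so 86 mm above the desk while upright, about 56 mm above the desk and 47 mm to the jig's -y side when locked).
- cover: The cover in the jig: a loose machined aluminium block 60 x 60 x 30 mm, about 150 g, with a ring and four screw holes on top. It lies on the base plate between the rails, 3 to 10 mm short of the fence. Origin: centre of its underside, 12 mm above the desk; home, it lies at jig x = 80 mm.
- spare_center (a point): Centre of another such cover that waits on the desk beside the jig; leave it alone.
- can_center (a point): Centre of a spray can, 52 mm across, 150 mm high, standing beside the jig; leave it alone.
- driver: Screwdriver, 170 mm long, lying on the desk beside the jig, parallel to it within 0.3 rad; leave it alone.

How it is judged:
By the outcome, as a careful person would: the job done as asked, in the order asked, and still so for the second after the job is handed in, with the robot touching nothing.
It also fails if it takes over 40 s, if anything falls off the work surface, if the arm or the gripper's body presses on something with over 40 N, if the wrist force passes 120 N, or if a joint passes its speed limit or range.

## Working session

There is one attempt and no reset: what is moved stays moved. The work goes in short steps, Python scripts to look and compute and a tool call to move; the robot and the scene stay as the last step left them, time stands still between calls to the robot, and variables do not carry over. Pictures are saved under pics/ and viewed, and the job is handed in when it is done.

Besides the shell and the picture viewer there is one more tool, called after "Emit:" as a command line: name --argument value ..., lists and objects as JSON in quotes. move_arm: Moves the arm, as the interface text tells. Its arguments: {"type":"object","properties":{"rows":{"type":"array"},"force":{"type":"number"}},"required":["rows"]}

```bash
mkdir -p pics
python3 - <<'E'
from station import *
import cv2,numpy as np
s=get_state();print({k:np.round(v,3) for k,v in s.items()})
for n in("top","scene","wrist"):
    c=camera_info(n);print(n,{k:np.round(v,4).tolist() if not isinstance(v,str) else v for k,v in c.items()})
    cv2.imwrite(f"pics/{n}0.png",grab_frame(n))
E
```

```text
{'t': np.float64(0.0), 'q': array([-0.872,  0.359,  0.011, -0.   , -1.224, -0.288]), 'qd': array([ 0.   ,  0.001, -0.001, -0.   , -0.   ,  0.001]), 'joint_efforts': array([-0.0000e+00, -5.8272e+01,  2.9305e+01,  6.9970e+00,  7.0000e-03,
       -0.0000e+00]), 'eef_pos': array([ 0.269, -0.618,  0.248]), 'ee_rot': array([ 3.14 , -0.   , -2.731]), 'force': array([-0.117,  0.498,  0.326]), 'moment': array([-0.022,  0.035,  0.008]), 'width': np.float64(0.087)}
top {'camera_matrix': [[384.1615, 0.0, 324.5571], [0.0, 384.1615, 200.3013], [0.0, 0.0, 1.0]], 'world_from_camera': [[-0.0144, -0.9927, 0.1199, 0.4811], [-0.9997, 0.0168, 0.0189, 0.0744], [-0.0208, -0.1196, -0.9926, 0.8212], [0.0, 0.0, 0.0, 1.0]]}
scene {'camera_matrix': [[403.2633, 0.0, 326.9193], [0.0, 403.2633, 198.5904], [0.0, 0.0, 1.0]], 'world_from_camera': [[0.3246, 0.7245, -0.608, 0.936], [0.9459, -0.246, 0.2117, -0.068], [0.0038, -0.6438, -0.7651, 0.57], [0.0, 0.0, 0.0, 1.0]]}
wrist {'camera_matrix': [[309.7069, 0.0, 324.7984], [0.0, 309.7069, 202.3379], [0.0, 0.0, 1.0]], 'T_tool_cam': [[0.0006, -0.9555, -0.2949, 0.08], [1.0, 0.0006, 0.0002, -0.0002], [-0.0, -0.2949, 0.9555, -0.1364], [0.0, 0.0, 0.0, 1.0]]}
```

View pics/top0.png

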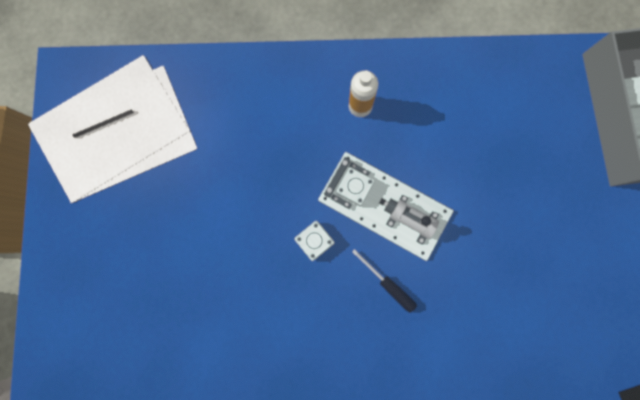

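View pics/scene0.png

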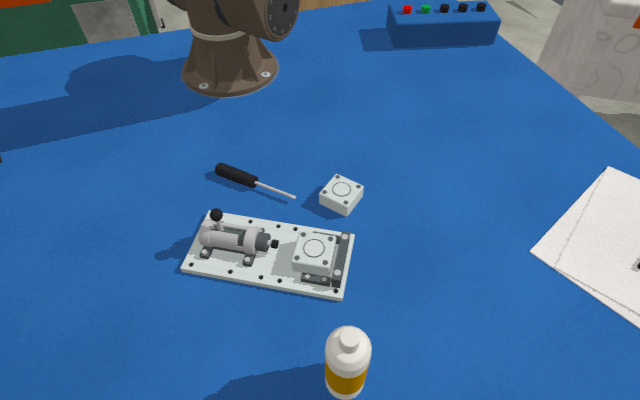

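```bash
cat > h.py <<'E'
from station import *
import cv2,numpy as np
def ray(n,p):
    c=camera_info(n);K=np.array(c["camera_matrix"]);T=np.array(c["world_from_camera"])
    d=T[:3,:3]@np.linalg.solve(K,[p[0],p[1],1.]);return T[:3,3],d
def onz(n,p,z):
    o,d=ray(n,p);return o+d*(z-o[2])/d[2]
def proj(n,X):
    c=camera_info(n);K=np.array(c["camera_matrix"]);T=np.array(c["world_from_camera"])
    v=K@(T[:3,:3].T@(np.array(X)-T[:3,3]));return v[:2]/v[2]
def tri(pa,pb,na="top",nb="scene"):
    o1,d1=ray(na,pa);o2,d2=ray(nb,pb)
    d1/=np.linalg.norm(d1);d2/=np.linalg.norm(d2)
    A=np.c_[d1,-d2];s=np.linalg.lstsq(A,o2-o1,rcond=None)[0]
    a=o1+s[0]*d1;b=o2+s[1]*d2
    return (a+b)/2,np.linalg.norm(a-b)
E
python3 - <<'E'
import os
from h import *
for n,(x0,y0,x1,y1) in(("top",(305,140,470,270)),("scene",(170,195,370,305))):
    im=cv2.imread(f"pics/{n}0.png")
    hsv=cv2.cvtColor(im,cv2.COLOR_BGR2HSV)
    m=((hsv[...,1]<90)).astype(np.uint8)*255
    mm=np.zeros_like(m);mm[y0:y1,x0:x1]=m[y0:y1,x0:x1]
    cs,_=cv2.findContours(mm,cv2.RETR_EXTERNAL,cv2.CHAIN_APPROX_NONE)
    c=max(cs,key=cv2.contourArea);
    print(n,cv2.contourArea(c),cv2.minAreaRect(c))
    if n=="top":
        P=np.array([onz(n,p,0.012)[:2] for p in c[:,0].astype(float)])
        print(cv2.minAreaRect((P*1000).astype(np.float32)))
        h=cv2.convexHull(c);print(cv2.approxPolyDP(h,4,True)[:,0].tolist())
    crop=cv2.resize(im[y0:y1,x0:x1],None,fx=4,fy=4,interpolation=cv2.INTER_CUBIC)
    cv2.imwrite(f"pics/{n}0c.png",crop[:600,:800])
E
```

```text
top 7097.5 ((385.65570068359375, 205.41983032226562), (126.0728988647461, 58.37427520751953), 29.05460548400879)
((566.9189453125, -37.72471618652344), (262.9816589355469, 123.90708923339844), 59.69005584716797)
[[345, 152], [453, 210], [427, 260], [318, 200]]
scene 10375.5 ((267.100830078125, 252.05572509765625), (165.84690856933594, 69.41242980957031), 10.491477966308594)
```

View pics/top0c.png

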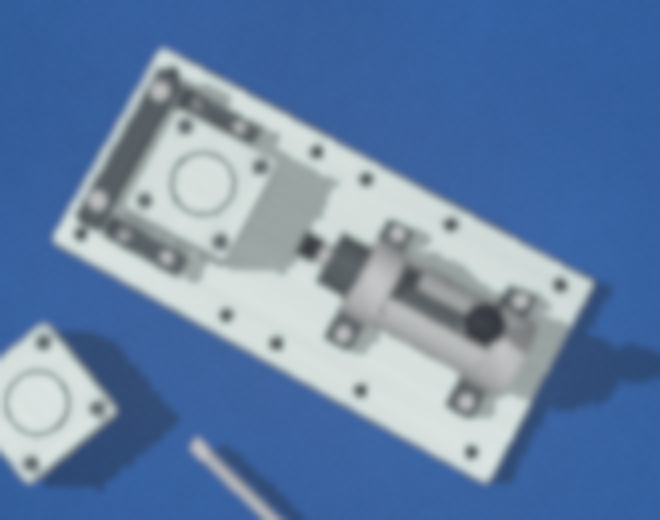

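View pics/scene0c.png

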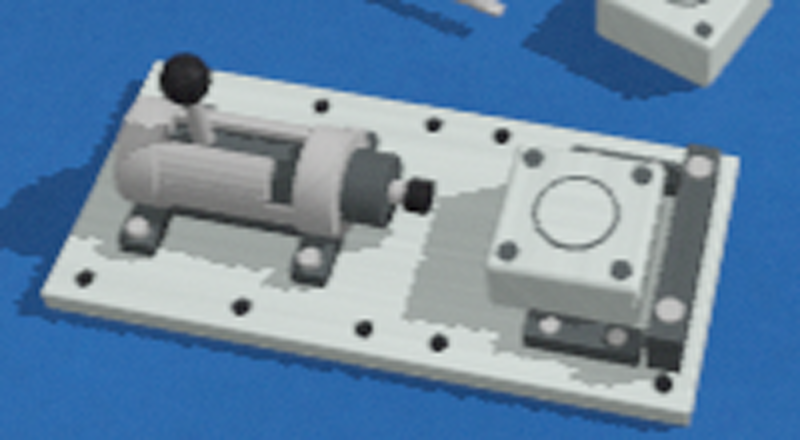

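Run:
```python
from h import *
yaw=np.radians(59.69);c=np.array([.5669,-.0377]);R=np.array([[np.cos(yaw),-np.sin(yaw)],[np.sin(yaw),np.cos(yaw)]])
J=lambda X:np.r_[R.T@(np.array(X)[:2]-c),X[2]]*1000
k,e=tri((426,220.5),(216.2,215.0));print("knob",k,e,J(k))
# plate holes: compare triangulated
T=lambda x,y:(305+x/4,140+y/4)
S=lambda x,y:(170+x/4,195+y/4)
for nm,t,s in [("hole -y back",(560,285),(84,278)),("hole -y mid",(450,224),(241,307)),("-y b",(367,179),(364,328)),("-y c",(316,152),(439,343)),("+y1",(361,390),(321,106)),("+y2",(276,343),(433,125)),("+y3",(227,315),(501,136)),("tip",(310,247),(418,195)),("cov a",(185,126),(621,270)),("cov b",(220,242),(534,158))]:
    k,e=tri(T(*t),S(*s));print(nm,np.round(J(k),1),round(e*1000,1), np.round(J(onz("top",T(*t),.012)),1),np.round(J(onz("scene",S(*s),.012)),1))
print("can",J(onz("top",(362,112),0)),"scene can",J(onz("scene",(345,398),0)))
for n,p in (("top",(366,77)),("scene",(349,338))): print(J(onz(n,p,.15)))
for p in((315,240),): print("spare",J(onz("top",p,.03)))
for p in((355,251),(412,306)): print("drv",J(onz("top",p,.01)))
```

```text
knob [ 0.52797144 -0.10387523  0.086005  ] 0.0009529492037672173 [-76.77596937   0.21011307  86.00500202]
hole -y back [-115.8  -49.9   10.8] 0.8 [-115.9  -49.8   12. ] [-114.8  -50.4   12. ]
hole -y mid [-50.2 -50.2  11.3] 1.3 [-50.7 -50.3  12. ] [-49.3 -50.4  12. ]
-y b [ -0.3 -49.8  11.9] 1.9 [ -1.2 -50.1  12. ] [  0.7 -49.7  12. ]
-y c [ 30.  -49.7  10.8] 1.5 [ 29.3 -49.7  12. ] [ 31.  -50.2  12. ]
+y1 [-50.6  49.9  11.5] 1.4 [-51.2  49.8  12. ] [-49.7  49.7  12. ]
+y2 [-0.4 50.1 11.2] 1.1 [-0.9 50.  12. ] [ 0.3 49.6 12. ]
+y3 [29.3 49.9 11.7] 1.6 [28.6 49.7 12. ] [30.2 49.8 12. ]
tip [ 9.5  0.4 33.5] 1.1 [ 7.8 -3.3 12. ] [ 4.  13.9 12. ]
cov a [ 96.1 -22.   41.6] 1.6 [ 96.9 -28.   12. ] [93.3 -4.4 12. ]
cov b [51.5 21.9 40.9] 2.0 [50.5 17.6 12. ] [46.6 41.6 12. ]
can [ 141.65348311 -158.80507163    0.        ] scene can [ 157.83156364 -191.89326857    0.        ]
[ 151.09630909 -167.51138898  150.        ]
[ 152.70405225 -170.83840925  150.        ]
spare [ 91.45485161 136.70854263  30.        ]
drv [  8.22921101 115.57640369  10.        ]
drv [-147.40947275  155.94316984   10.        ]
```

View pics/wrist0.png

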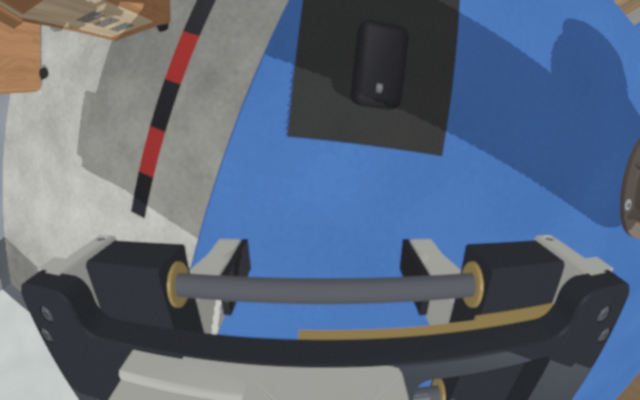

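Emit:
move_arm --rows '[{"delta_pos": [2,4,0],"delta_rot": [0,0,3.62],"hand": 0},{"delta_pos": [2,4,0],"delta_rot": [0,0,3.62],"hand": 0},{"delta_pos": [2,4,0],"delta_rot": [0,0,3.62],"hand": 0},{"delta_pos": [2,4,0],"delta_rot": [0,0,3.62],"hand": 0},{"delta_pos": [2,4,0],"delta_rot": [0,0,3.62],"hand": 0},{"delta_pos": [2,4,0],"delta_rot": [0,0,3.62],"hand": 0},{"delta_pos": [2,4,0],"delta_rot": [0,0,3.62],"hand": 0},{"delta_pos": [2,4,0],"delta_rot": [0,0,3.62],"hand": 0},{"delta_pos": [2,4,0],"delta_rot": [0,0,3.62],"hand": 0},{"delta_pos": [2,4,0],"delta_rot": [0,0,3.62],"hand": 0}]' --force 10

```text
t: 1.15
eef_pos: [0.4699, -0.2171, 0.2486]
ee_rot: [-3.141, 0.0, -2.096]
force: [2.1, -0.2, -0.5]
width: 0.0133
```

Emit:
move_arm --rows '[{"delta_pos": [0.41,0.84,-1.5],"delta_rot": [0,0,0],"hand": 0},{"delta_pos": [0.41,0.84,-1.5],"delta_rot": [0,0,0],"hand": 0},{"delta_pos": [0.41,0.84,-1.5],"delta_rot": [0,0,0],"hand": 0},{"delta_pos": [0.41,0.84,-1.5],"delta_rot": [0,0,0],"hand": 0},{"delta_pos": [0.41,0.84,-1.5],"delta_rot": [0,0,0],"hand": 0},{"delta_pos": [0.41,0.84,-1.5],"delta_rot": [0,0,0],"hand": 0},{"delta_pos": [0.41,0.84,-1.5],"delta_rot": [0,0,0],"hand": 0},{"delta_pos": [0.41,0.84,-1.5],"delta_rot": [0,0,0],"hand": 0},{"delta_pos": [0.41,0.84,-1.5],"delta_rot": [0,0,0],"hand": 0},{"delta_pos": [0,0,0],"delta_rot": [0,0,0],"hand": 0}]'

```text
t: 2.15
eef_pos: [0.5054, -0.1426, 0.1116]
ee_rot: [3.138, -0.002, -2.098]
force: [0.3, -0.1, -0.3]
width: 0.0007
```

```bash
cat >> h.py <<'E'
yaw=np.radians(59.69);C0=np.array([.5669,-.0377]);RJ=np.array([[np.cos(yaw),-np.sin(yaw)],[np.sin(yaw),np.cos(yaw)]])
J=lambda X:np.round(np.r_[RJ.T@(np.array(X)[:2]-C0),X[2]]*1000,1)
def st():
    s=get_state();f=s["force"];print("t",round(s["t"],2),"tcp jig",J(s["eef_pos"]),"F jig",np.round(np.r_[RJ.T@f[:2],f[2]],1),"rot",np.round(s["ee_rot"],3),"w",round(s["width"],4));return s
def snap(tag,scene=(170,140,370,290),top=(305,140,470,270)):
    for n,b in(("scene",scene),("top",top)):
        if b is None: continue
        im=grab_frame(n);cv2.imwrite(f"pics/{n}{tag}_full.png",im)
        cv2.imwrite(f"pics/{n}{tag}.png",cv2.resize(im[b[1]:b[3],b[0]:b[2]],None,fx=4,fy=4,interpolation=cv2.INTER_CUBIC))
E
python3 -c "
from h import *
st();snap('1',top=None)"
```

```text
t 2.15 tcp jig [-121.6    0.2  111.6] F jig [ 0.1 -0.4 -0.3] rot [ 3.138e+00 -2.000e-03 -2.098e+00] w 0.0007
```

View pics/scene1.png

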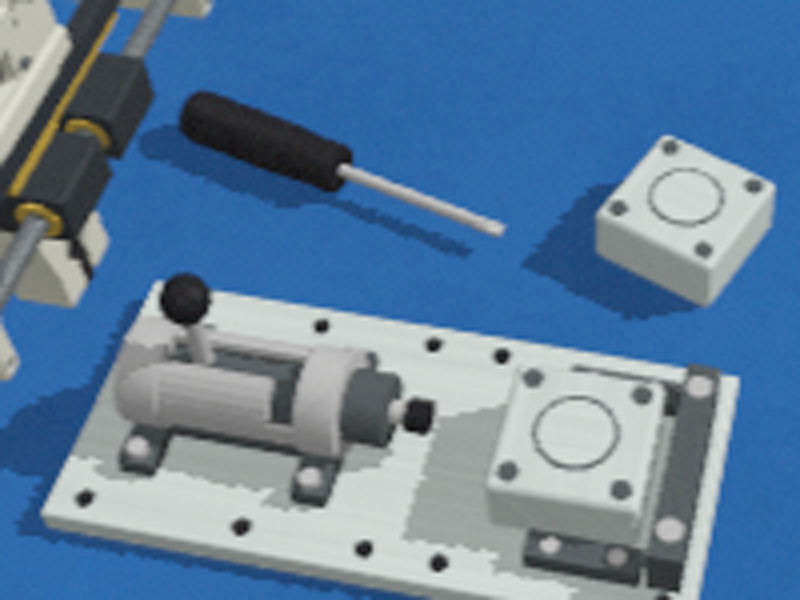

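Emit:
move_arm --rows '[{"delta_pos": [0.2,0.34,-0.45],"delta_rot": [0,0,0],"hand": 0},{"delta_pos": [0.2,0.34,-0.45],"delta_rot": [0,0,0],"hand": 0},{"delta_pos": [0.2,0.34,-0.45],"delta_rot": [0,0,0],"hand": 0},{"delta_pos": [0.15,0.26,0],"delta_rot": [0,0,0],"hand": 0},{"delta_pos": [0.15,0.26,0],"delta_rot": [0,0,0],"hand": 0},{"delta_pos": [0.15,0.26,0],"delta_rot": [0,0,0],"hand": 0},{"delta_pos": [0.15,0.26,0],"delta_rot": [0,0,0],"hand": 0},{"delta_pos": [0.15,0.26,0],"delta_rot": [0,0,0],"hand": 0},{"delta_pos": [0.15,0.26,0],"delta_rot": [0,0,0],"hand": 0},{"delta_pos": [0.15,0.26,0],"delta_rot": [0,0,0],"hand": 0}]'

```text
t: 3.2
eef_pos: [0.5224, -0.1153, 0.1001]
ee_rot: [3.141, -0.001, -2.099]
force: [-2.6, -4.9, 1.5]
width: 0.0004
```

```bash
python3 -c "
from h import *
st();snap('2',top=None)"
```

```text
t 3.2 tcp jig [-89.5  -0.7 100.1] F jig [-5.5 -0.2  1.5] rot [ 3.141e+00 -1.000e-03 -2.099e+00] w 0.0004
```

View pics/scene2.png

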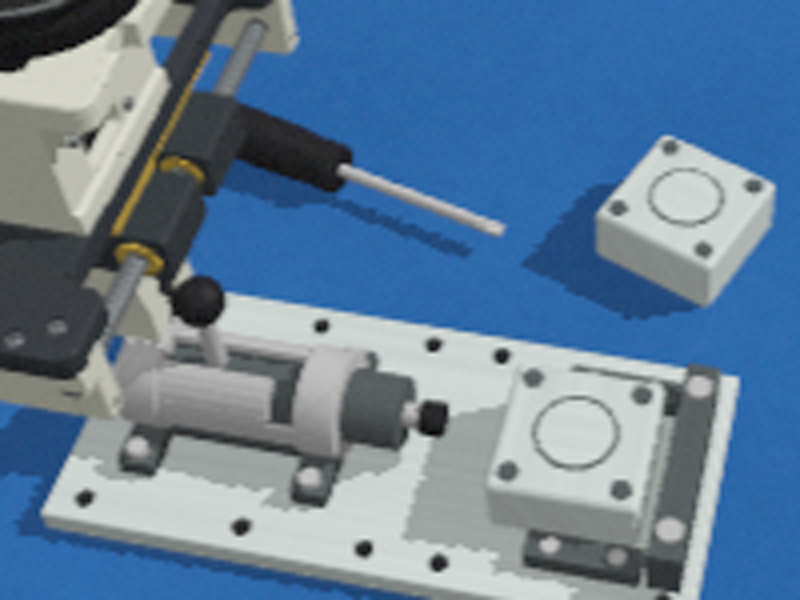

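```bash
cat >> h.py <<'E'
def knob(path,cz=.086,box=(190,180,300,260)):
    im=cv2.imread(path);b=box;g=im[b[1]:b[3],b[0]:b[2]].max(2)
    m=cv2.resize((g),None,fx=4,fy=4,interpolation=cv2.INTER_CUBIC)
    m=(m<55).astype(np.uint8)
    m=cv2.morphologyEx(m,cv2.MORPH_OPEN,cv2.getStructuringElement(cv2.MORPH_ELLIPSE,(25,25)))
    n,l,s,c=cv2.connectedComponentsWithStats(m)
    for i in range(1,n):
        p=((c[i][0]-1.5)/4+b[0],(c[i][1]-1.5)/4+b[1]);print(s[i].tolist(),np.round(p,1),J(onz("scene",p,cz)))
E
python3 -c "
from h import *
knob('pics/scene0.png');print();knob('pics/scene1_full.png');print();knob('pics/scene2_full.png')"
```

```text
[185, 0, 73, 28, 1391] [246.2 182.1] [-53.7  73.7  86. ]
[82, 123, 41, 42, 1191] [214.9 215.7] [-77.8  -1.4  86. ]

[186, 0, 73, 28, 1364] [246.2 182.1] [-53.6  73.7  86. ]
[82, 119, 41, 46, 1301] [214.8 215.3] [-78.1  -0.7  86. ]

[186, 0, 72, 28, 1378] [246.3 182.2] [-53.5  73.7  86. ]
[92, 123, 46, 43, 1347] [218.1 215.9] [-72.8  -0.8  86. ]
```

Emit:
move_arm --rows '[{"delta_pos": [0.15,0.26,0],"delta_rot": [0,0,0],"hand": 0},{"delta_pos": [0.15,0.26,0],"delta_rot": [0,0,0],"hand": 0},{"delta_pos": [0.15,0.26,0],"delta_rot": [0,0,0],"hand": 0},{"delta_pos": [0.15,0.26,0],"delta_rot": [0,0,0],"hand": 0},{"delta_pos": [0.15,0.26,0],"delta_rot": [0,0,0],"hand": 0},{"delta_pos": [0.15,0.26,0],"delta_rot": [0,0,0],"hand": 0},{"delta_pos": [0.15,0.26,0],"delta_rot": [0,0,0],"hand": 0},{"delta_pos": [0.15,0.26,0],"delta_rot": [0,0,0],"hand": 0},{"delta_pos": [0.1,0.17,0],"delta_rot": [0,0,0],"hand": 0},{"delta_pos": [0,0,0],"delta_rot": [0,0,0],"hand": 0}]'

```text
t: 4.25
eef_pos: [0.5353, -0.0928, 0.1001]
ee_rot: [3.141, -0.001, -2.099]
force: [-1.8, -4.9, 1.9]
width: 0.0007
```

```bash
python3 -c "
from h import *
st();snap('3',top=None);knob('pics/scene3_full.png')"
```

```text
t 4.25 tcp jig [-63.5  -0.5 100.1] F jig [-5.2 -0.9  1.9] rot [ 3.141e+00 -1.000e-03 -2.099e+00] w 0.0007
[222, 0, 36, 28, 815] [249.5 182.6] [-48.   73.9  86. ]
[159, 133, 44, 44, 1330] [234.6 218.5] [-46.8  -0.4  86. ]
```

View pics/scene3.png

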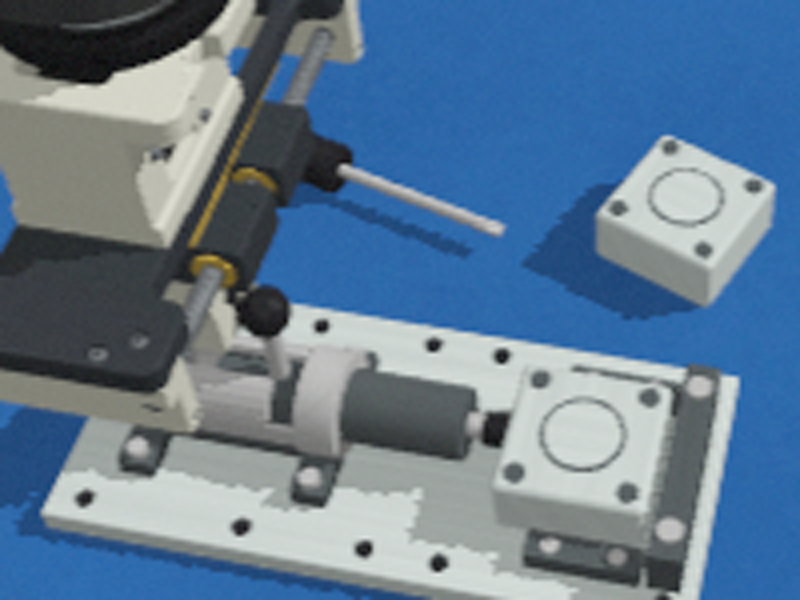

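Emit:
move_arm --rows '[{"delta_pos": [0.04,0.07,0],"delta_rot": [0,0,0],"hand": 0},{"delta_pos": [0.04,0.07,0],"delta_rot": [0,0,0],"hand": 0},{"delta_pos": [0.04,0.07,0],"delta_rot": [0,0,0],"hand": 0},{"delta_pos": [0.04,0.07,0],"delta_rot": [0,0,0],"hand": 0},{"delta_pos": [0.04,0.07,0],"delta_rot": [0,0,0],"hand": 0},{"delta_pos": [0.04,0.07,0],"delta_rot": [0,0,0],"hand": 0},{"delta_pos": [0.04,0.07,0],"delta_rot": [0,0,0],"hand": 0},{"delta_pos": [0.04,0.07,0],"delta_rot": [0,0,0],"hand": 0},{"delta_pos": [0,0,0],"delta_rot": [0,0,0],"hand": 0},{"delta_pos": [0,0,0],"delta_rot": [0,0,0],"hand": 0}]'

```text
t: 5.3
eef_pos: [0.5379, -0.0878, 0.1]
ee_rot: [3.14, -0.002, -2.099]
force: [-5.0, -7.2, 3.2]
width: 0.0006
```

```bash
python3 -c "
from h import *
st();snap('4',top=None);knob('pics/scene4_full.png')"
```

```text
t 5.3 tcp jig [-57.9  -0.2 100. ] F jig [-8.8  0.6  3.2] rot [ 3.140e+00 -2.000e-03 -2.099e+00] w 0.0006
[173, 133, 45, 45, 1377] [238.1 218.7] [-41.4   0.2  86. ]
```

View pics/scene4.png

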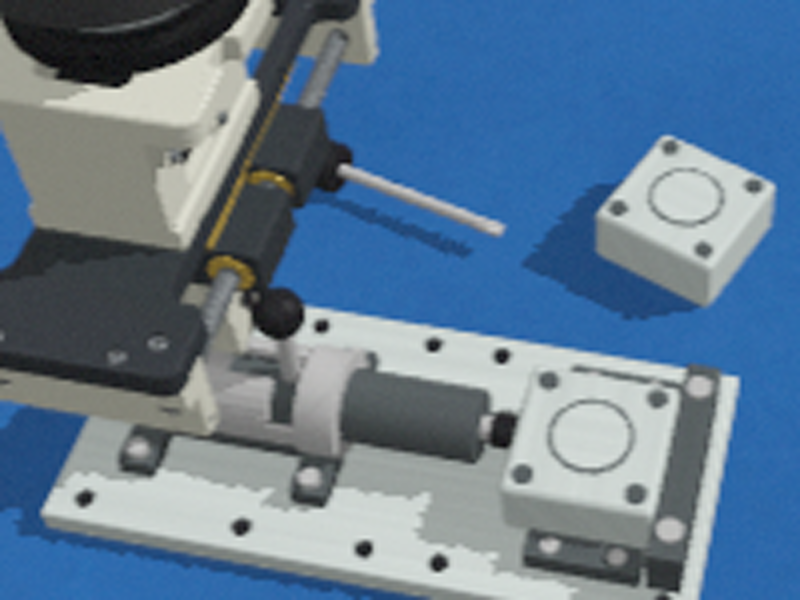

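Emit:
move_arm --rows '[{"delta_pos": [0.02,0.035,0],"delta_rot": [0,0,0],"hand": 0},{"delta_pos": [0.02,0.035,0],"delta_rot": [0,0,0],"hand": 0},{"delta_pos": [0.02,0.035,0],"delta_rot": [0,0,0],"hand": 0},{"delta_pos": [0.02,0.035,0],"delta_rot": [0,0,0],"hand": 0},{"delta_pos": [0,0,0],"delta_rot": [0,0,0],"hand": 0},{"delta_pos": [0,0,0],"delta_rot": [0,0,0],"hand": 0},{"delta_pos": [0,0,0],"delta_rot": [0,0,0],"hand": 0},{"delta_pos": [0,0,0],"delta_rot": [0,0,0],"hand": 0},{"delta_pos": [0,0,0],"delta_rot": [0,0,0],"hand": 0},{"delta_pos": [0,0,0],"delta_rot": [0,0,0],"hand": 0}]'

```text
t: 6.35
eef_pos: [0.5385, -0.0865, 0.1]
ee_rot: [3.14, -0.003, -2.099]
force: [-4.6, -8.3, 3.5]
width: 0.0006
```

```bash
python3 -c "
from h import *
st();snap('5',top=None);knob('pics/scene5_full.png')"
```

```text
t 6.35 tcp jig [-56.5  -0.2 100. ] F jig [-9.5 -0.2  3.5] rot [ 3.140e+00 -3.000e-03 -2.099e+00] w 0.0006
[0, 77, 15, 25, 301] [191.1 201.9] [-124.    16.9   86. ]
[177, 135, 45, 44, 1350] [239.1 219. ] [-39.9  -0.   86. ]
```

Emit:
move_arm --rows '[{"delta_pos": [0.02,0.035,0],"delta_rot": [0,0,0],"hand": 0},{"delta_pos": [0,0,0],"delta_rot": [0,0,0],"hand": 0},{"delta_pos": [0.02,0.035,0],"delta_rot": [0,0,0],"hand": 0},{"delta_pos": [0,0,0],"delta_rot": [0,0,0],"hand": 0},{"delta_pos": [0.01,0.017,0],"delta_rot": [0,0,0],"hand": 0},{"delta_pos": [0,0,0],"delta_rot": [0,0,0],"hand": 0},{"delta_pos": [0,0,0],"delta_rot": [0,0,0],"hand": 0},{"delta_pos": [0,0,0],"delta_rot": [0,0,0],"hand": 0},{"delta_pos": [0,0,0],"delta_rot": [0,0,0],"hand": 0},{"delta_pos": [0,0,0],"delta_rot": [0,0,0],"hand": 0}]'

```text
t: 7.4
eef_pos: [0.5385, -0.086, 0.1]
ee_rot: [3.139, -0.004, -2.099]
force: [-4.4, -9.2, 4.0]
width: 0.0004
```

```bash
python3 -c "
from h import *
st();snap('6',top=None);knob('pics/scene6_full.png')"
```

```text
t 7.4 tcp jig [-56.1   0.1 100. ] F jig [-10.2  -0.8   4. ] rot [ 3.139 -0.004 -2.099] w 0.0004
[0, 77, 14, 25, 276] [191.  201.9] [-124.2   16.8   86. ]
[177, 132, 44, 46, 1389] [238.9 218.6] [-40.3   0.6  86. ]
```

View pics/scene6.png

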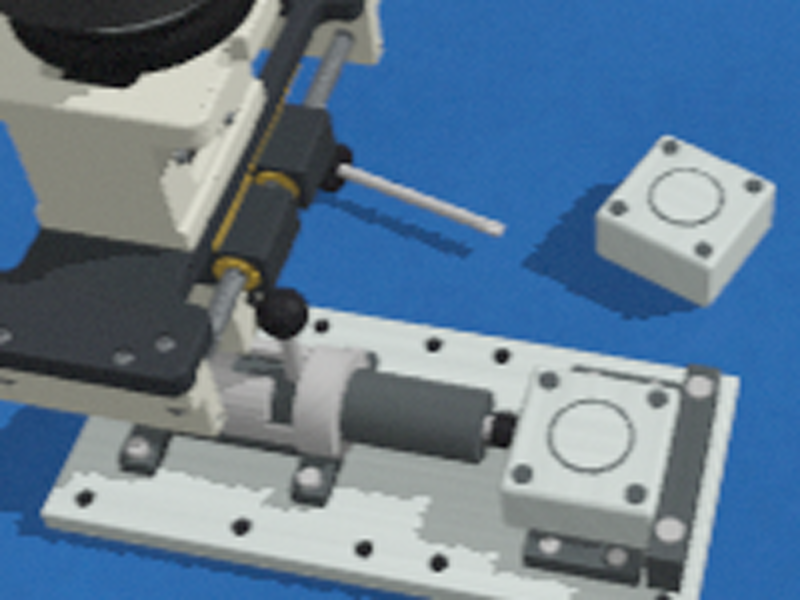

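Emit:
move_arm --rows '[{"delta_pos": [0.02,0.035,0],"delta_rot": [0,0,0],"hand": 0},{"delta_pos": [0,0,0],"delta_rot": [0,0,0],"hand": 0},{"delta_pos": [0.02,0.035,0],"delta_rot": [0,0,0],"hand": 0},{"delta_pos": [0,0,0],"delta_rot": [0,0,0],"hand": 0},{"delta_pos": [0.02,0.035,0],"delta_rot": [0,0,0],"hand": 0},{"delta_pos": [0,0,0],"delta_rot": [0,0,0],"hand": 0},{"delta_pos": [0,0,0],"delta_rot": [0,0,0],"hand": 0},{"delta_pos": [0,0,0],"delta_rot": [0,0,0],"hand": 0},{"delta_pos": [0,0,0],"delta_rot": [0,0,0],"hand": 0},{"delta_pos": [0,0,0],"delta_rot": [0,0,0],"hand": 0}]'

```text
t: 8.45
eef_pos: [0.5384, -0.0855, 0.0999]
ee_rot: [3.138, -0.005, -2.099]
force: [-7.7, -12.4, 6.6]
width: 0.0002
```

```bash
python3 -c "
from h import *
st()"
```

```text
t 8.45 tcp jig [-55.7   0.5  99.9] F jig [-14.6   0.4   6.6] rot [ 3.138 -0.005 -2.099] w 0.0002
```

Emit:
move_arm --rows '[{"delta_pos": [-0.5,-0.86,0],"delta_rot": [0,0,0],"hand": 0},{"delta_pos": [-0.91,0.53,0],"delta_rot": [0,0,0],"hand": 0},{"delta_pos": [-0.91,0.53,0],"delta_rot": [0,0,0],"hand": 0},{"delta_pos": [-0.91,0.53,0],"delta_rot": [0,0,0],"hand": 0},{"delta_pos": [-0.91,0.53,0],"delta_rot": [0,0,0],"hand": 0},{"delta_pos": [0,0,0],"delta_rot": [0,0,0],"hand": 0},{"delta_pos": [0.42,0.72,0],"delta_rot": [0,0,0],"hand": 0},{"delta_pos": [0.42,0.72,0],"delta_rot": [0,0,0],"hand": 0},{"delta_pos": [0.42,0.72,0],"delta_rot": [0,0,0],"hand": 0},{"delta_pos": [0,0,0],"delta_rot": [0,0,0],"hand": 0}]'

```text
t: 9.45
eef_pos: [0.5133, -0.0482, 0.1]
ee_rot: [-3.141, 0.0, -2.098]
force: [-0.9, -0.0, 0.3]
width: 0.0006
```

```bash
python3 -c "
from h import *
st();snap('7');knob('pics/scene7_full.png')"
```

```text
t 9.45 tcp jig [-36.1  41.  100. ] F jig [-0.5  0.8  0.3] rot [-3.141  0.    -2.098] w 0.0006
[63, 0, 60, 21, 916] [212.  181.5] [-108.4   63.8   86. ]
```

View pics/scene7.png

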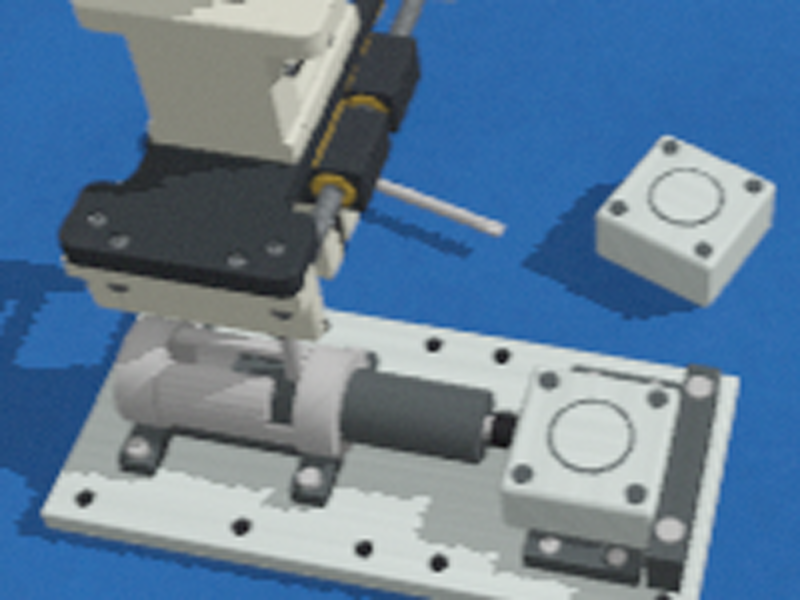

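View pics/top7.png

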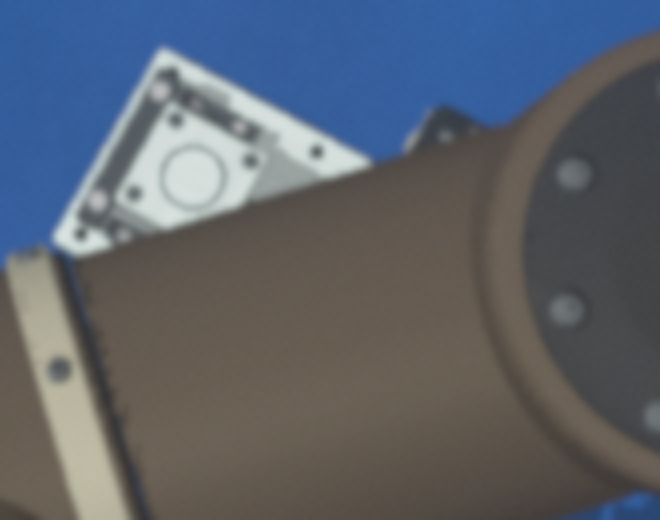

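Emit:
move_arm --rows '[{"delta_pos": [0.26,-0.15,0],"delta_rot": [0,0,0],"hand": 0},{"delta_pos": [0.26,-0.15,0],"delta_rot": [0,0,0],"hand": 0},{"delta_pos": [0.26,-0.15,0],"delta_rot": [0,0,0],"hand": 0},{"delta_pos": [0.26,-0.15,0],"delta_rot": [0,0,0],"hand": 0},{"delta_pos": [0.26,-0.15,0],"delta_rot": [0,0,0],"hand": 0},{"delta_pos": [0.26,-0.15,0],"delta_rot": [0,0,0],"hand": 0},{"delta_pos": [0.26,-0.15,0],"delta_rot": [0,0,0],"hand": 0},{"delta_pos": [0.26,-0.15,0],"delta_rot": [0,0,0],"hand": 0},{"delta_pos": [0,0,0],"delta_rot": [0,0,0],"hand": 0},{"delta_pos": [0,0,0],"delta_rot": [0,0,0],"hand": 0}]'

```text
t: 10.55
eef_pos: [0.5332, -0.0613, 0.1]
ee_rot: [-3.141, 0.0, -2.099]
force: [0.5, 0.4, 0.3]
width: 0.0008
```

```bash
python3 -c "
from h import *
st();snap('8',top=None)
cv2.imwrite('pics/wrist8.png',grab_frame('wrist'))"
```

```text
t 10.55 tcp jig [-37.4  17.2 100. ] F jig [ 0.6 -0.2  0.3] rot [-3.141  0.    -2.099] w 0.0008
```

View pics/scene8.png

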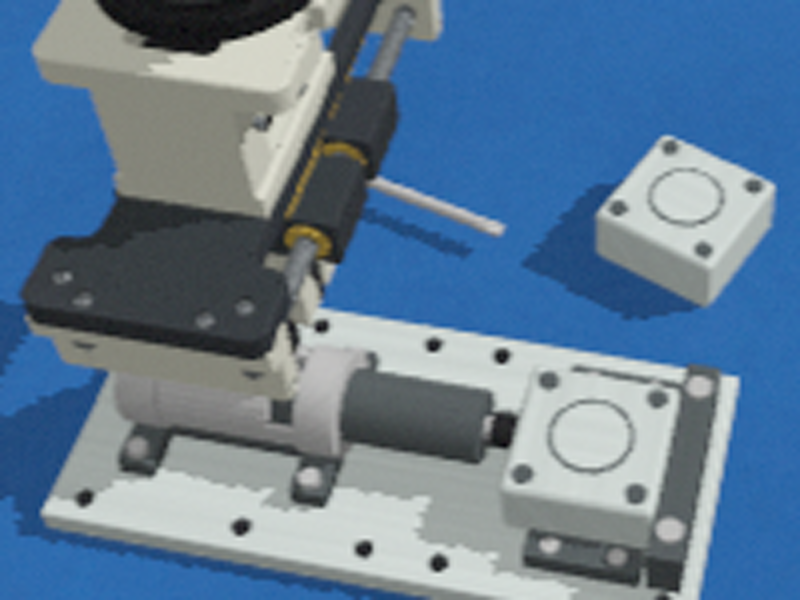

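View pics/wrist8.png

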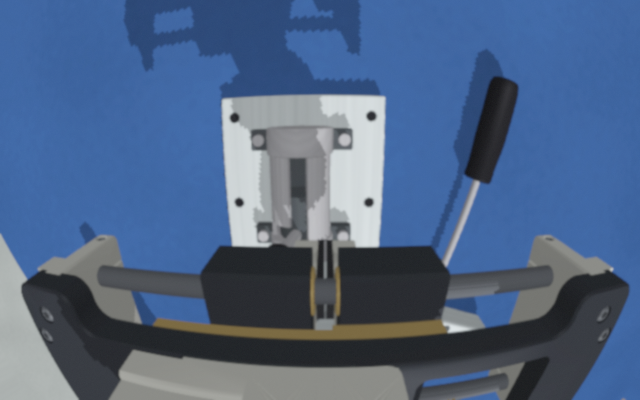

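```bash
cat >> h.py <<'E'
def wray(s,p):
    from scipy.spatial.transform import Rotation as Rn
    c=camera_info("wrist");K=np.array(c["camera_matrix"]);T=np.array(c["T_tool_cam"])
    v=np.array([(p[0]-K[0,2]),(p[1]-K[1,2])]);r=np.hypot(*v);th=r/K[0,0]
    d=np.r_[v/r*np.sin(th),np.cos(th)]
    R=Rn.from_euler("xyz",s["ee_rot"]).as_matrix()
    return s["eef_pos"]+R@T[:3,3], R@T[:3,:3]@d
def wonz(s,p,z):
    o,d=wray(s,p);return J(o+d*(z-o[2])/d[2])
E
python3 -c "
from h import *
s=st()
for p in((284,247),(274,247),(292,240),(318,245),(334,245),(318,327),(334,327)):
  print(p,wonz(s,p,.086),wonz(s,p,.078))
im=cv2.imread('pics/wrist8.png');cv2.imwrite('pics/wrist8c.png',cv2.resize(im[190:340,240:400],None,fx=4,fy=4,interpolation=cv2.INTER_CUBIC))"
```

```text
t 10.65 tcp jig [-37.3  17.3 100.1] F jig [0.5 0.3 0. ] rot [-3.141  0.    -2.099] w 0.0004
(284, 247) [-45.8  -4.8  86. ] [-41.9  -6.   78. ]
(274, 247) [-45.7 -10.3  86. ] [-41.8 -11.8  78. ]
(292, 240) [-50.   -0.3  86. ] [-46.4  -1.2  78. ]
(318, 245) [-47.1  13.5  86. ] [-43.4  13.4  78. ]
(334, 245) [-47.1  22.1  86. ] [-43.4  22.4  78. ]
(318, 327) [ 9.8 13.1 86. ] [16.6 12.8 78. ]
(334, 327) [ 9.8 23.  86. ] [16.6 23.3 78. ]
```

View pics/wrist8c.png

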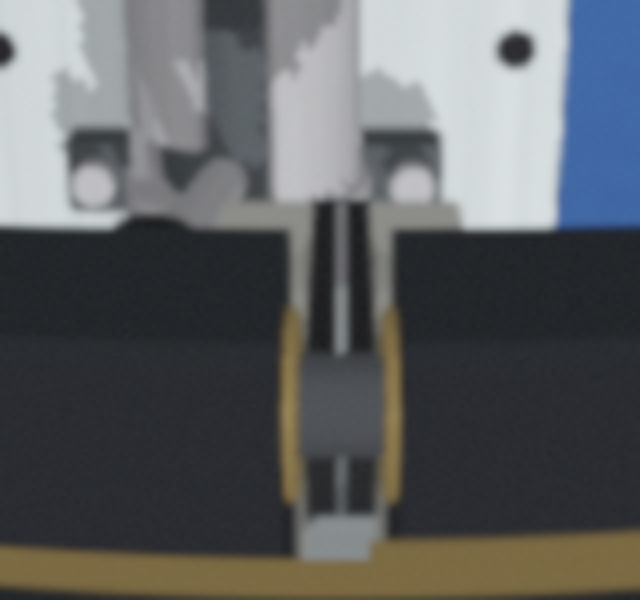

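Emit:
move_arm --rows '[{"delta_pos": [0.28,-0.16,0],"delta_rot": [0,0,0],"hand": 0},{"delta_pos": [0.28,-0.16,0],"delta_rot": [0,0,0],"hand": 0},{"delta_pos": [0.28,-0.16,-0.11],"delta_rot": [0,0,0],"hand": 0},{"delta_pos": [0.28,-0.16,-0.12],"delta_rot": [0,0,0],"hand": 0},{"delta_pos": [0.28,-0.16,-0.16],"delta_rot": [0,0,0],"hand": 0},{"delta_pos": [0.28,-0.16,-0.18],"delta_rot": [0,0,0],"hand": 0},{"delta_pos": [0.28,-0.16,-0.2],"delta_rot": [0,0,0],"hand": 0},{"delta_pos": [0,0,0],"delta_rot": [0,0,0],"hand": 0},{"delta_pos": [0,0,0],"delta_rot": [0,0,0],"hand": 0},{"delta_pos": [0,0,0],"delta_rot": [0,0,0],"hand": 0}]'

```text
t: 11.65
eef_pos: [0.5526, -0.0724, 0.0924]
ee_rot: [-3.142, 0.0, -2.099]
force: [0.1, -0.2, 0.3]
width: 0.0004
```

```bash
python3 -c "
from h import *
st();snap('9',top=None)
im=grab_frame('wrist');cv2.imwrite('pics/wrist9c.png',cv2.resize(im[150:300,200:400],None,fx=4,fy=4,interpolation=cv2.INTER_CUBIC))"
```

```text
t 11.65 tcp jig [-37.2  -5.2  92.4] F jig [-0.2 -0.2  0.3] rot [-3.142  0.    -2.099] w 0.0004
```

View pics/scene9.png

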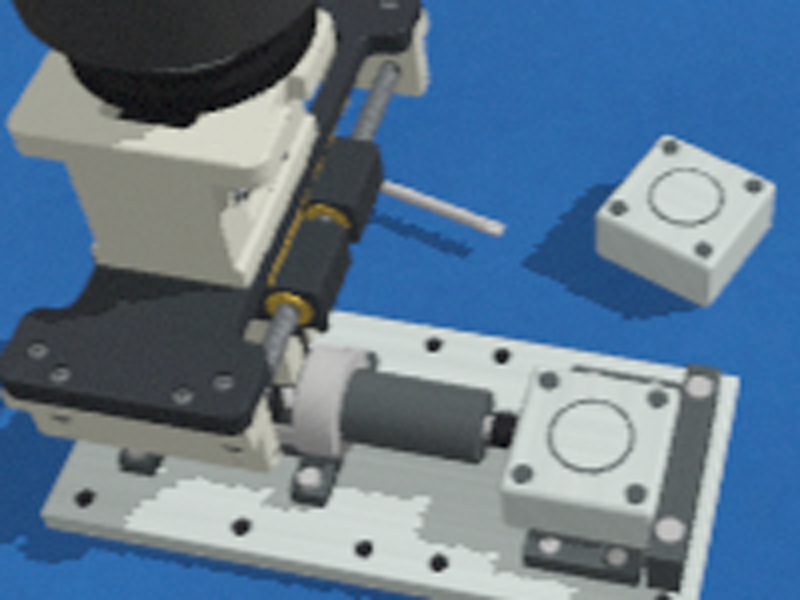

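View pics/wrist9c.png

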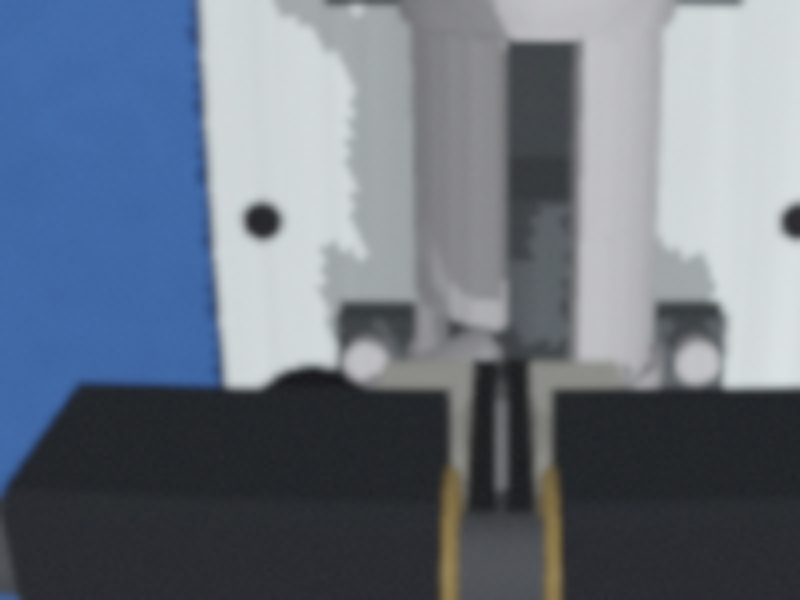

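Emit:
move_arm --rows '[{"delta_pos": [0.28,-0.16,-0.24],"delta_rot": [0,0,0],"hand": 0},{"delta_pos": [0.28,-0.16,-0.25],"delta_rot": [0,0,0],"hand": 0},{"delta_pos": [0,0,0],"delta_rot": [0,0,0],"hand": 0},{"delta_pos": [-0.26,0.15,0],"delta_rot": [0,0,0],"hand": 0},{"delta_pos": [0,0,3],"delta_rot": [0,0,0],"hand": 0},{"delta_pos": [0.75,-0.435,0],"delta_rot": [0,0,0],"hand": 0},{"delta_pos": [0.75,-0.435,0],"delta_rot": [0,0,0],"hand": 0},{"delta_pos": [0.75,-0.435,0],"delta_rot": [0,0,0],"hand": 0},{"delta_pos": [0.75,-0.435,0],"delta_rot": [0,0,0],"hand": 0},{"delta_pos": [0,0,0],"delta_rot": [0,0,0],"hand": 0}]'

```text
t: 12.75
eef_pos: [0.5863, -0.0921, 0.1166]
ee_rot: [3.141, -0.001, -2.1]
force: [-0.4, 0.4, -0.3]
width: 0.0005
```

```bash
python3 -c "
from h import *
st();snap('10',top=None)
im=grab_frame('wrist');cv2.imwrite('pics/wrist10c.png',cv2.resize(im[150:300,220:420],None,fx=4,fy=4,interpolation=cv2.INTER_CUBIC))"
```

```text
t 12.75 tcp jig [-37.2 -44.2 116.6] F jig [ 0.1  0.5 -0.3] rot [ 3.141e+00 -1.000e-03 -2.100e+00] w 0.0005
```

View pics/scene10.png

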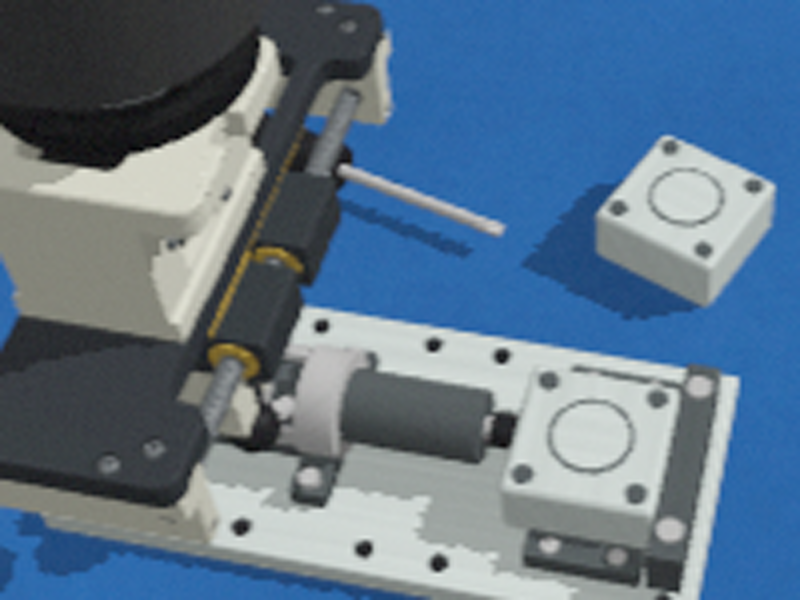

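View pics/wrist10c.png

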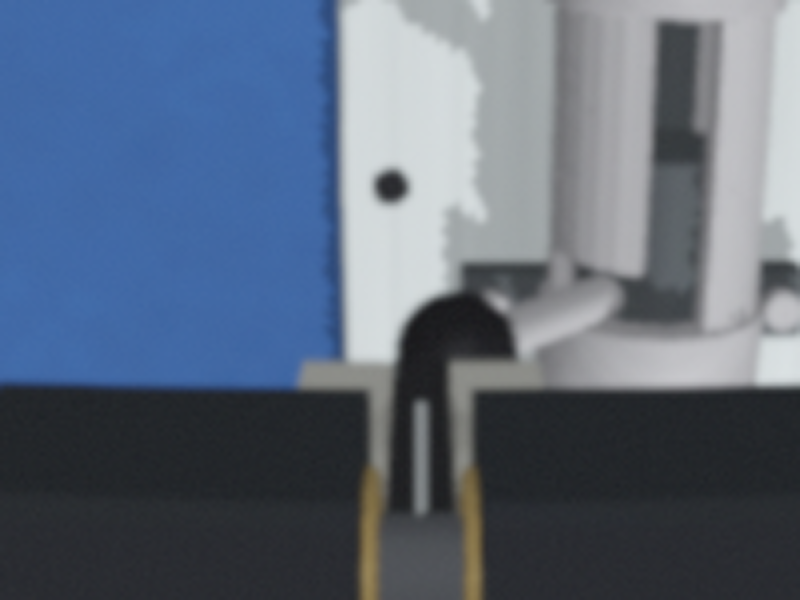

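Emit:
move_arm --rows '[{"delta_pos": [0,0,-0.4],"delta_rot": [0,0,0],"hand": 0},{"delta_pos": [0,0,-0.4],"delta_rot": [0,0,0],"hand": 0},{"delta_pos": [0,0,-0.4],"delta_rot": [0,0,0],"hand": 0},{"delta_pos": [0,0,-0.3],"delta_rot": [0,0,0],"hand": 0},{"delta_pos": [0,0,-0.3],"delta_rot": [0,0,0],"hand": 0},{"delta_pos": [0,0,-0.3],"delta_rot": [0,0,0],"hand": 0},{"delta_pos": [0,0,-0.3],"delta_rot": [0,0,0],"hand": 0},{"delta_pos": [0,0,-0.2],"delta_rot": [0,0,0],"hand": 0},{"delta_pos": [0,0,0],"delta_rot": [0,0,0],"hand": 0},{"delta_pos": [0,0,0],"delta_rot": [0,0,0],"hand": 0}]'

```text
t: 13.85
eef_pos: [0.5887, -0.092, 0.0935]
ee_rot: [-3.136, 0.003, -2.098]
force: [1.7, -0.6, 2.8]
width: 0.0005
```

```bash
python3 -c "
from h import *
st()
im=grab_frame('wrist');cv2.imwrite('pics/wrist11c.png',cv2.resize(im[150:300,220:420],None,fx=4,fy=4,interpolation=cv2.INTER_CUBIC))"
```

```text
t 13.85 tcp jig [-35.8 -46.3  93.5] F jig [ 0.3 -1.7  2.8] rot [-3.136e+00  3.000e-03 -2.098e+00] w 0.0005
```

View pics/wrist11c.png

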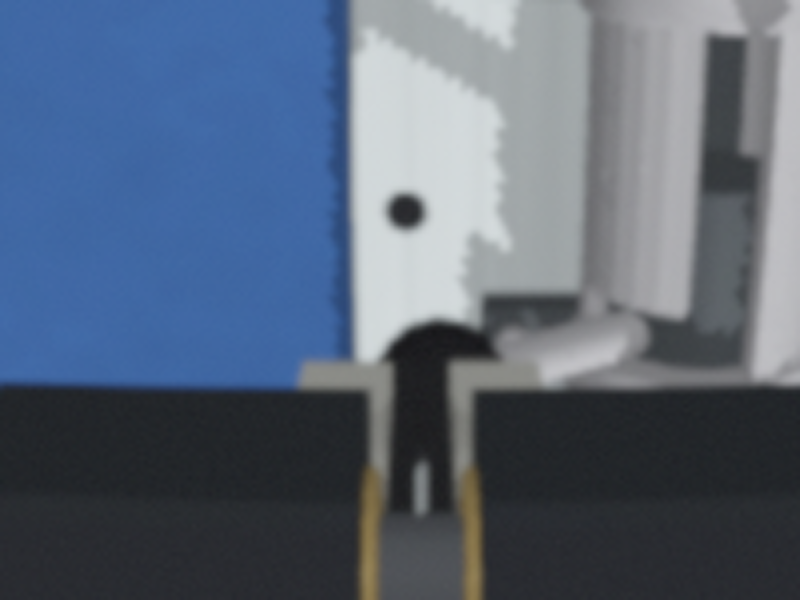

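Emit:
move_arm --rows '[{"delta_pos": [0,0,-0.15],"delta_rot": [0,0,0],"hand": 0},{"delta_pos": [0,0,-0.15],"delta_rot": [0,0,0],"hand": 0},{"delta_pos": [0,0,-0.15],"delta_rot": [0,0,0],"hand": 0},{"delta_pos": [0,0,-0.15],"delta_rot": [0,0,0],"hand": 0},{"delta_pos": [0,0,-0.1],"delta_rot": [0,0,0],"hand": 0},{"delta_pos": [0,0,0],"delta_rot": [0,0,0],"hand": 0},{"delta_pos": [0,0,0],"delta_rot": [0,0,0],"hand": 0},{"delta_pos": [0,0,0],"delta_rot": [0,0,0],"hand": 0},{"delta_pos": [0,0,0],"delta_rot": [0,0,0],"hand": 0},{"delta_pos": [0,0,0],"delta_rot": [0,0,0],"hand": 0}]'

```text
t: 14.9
eef_pos: [0.586, -0.0916, 0.0861]
ee_rot: [-3.14, 0.0, -2.098]
force: [-3.2, 1.1, 15.8]
width: 0.0005
```

```bash
python3 -c "
from h import *
st();snap('12',top=None)
im=grab_frame('wrist');cv2.imwrite('pics/wrist12c.png',cv2.resize(im[150:300,220:420],None,fx=4,fy=4,interpolation=cv2.INTER_CUBIC))"
```

```text
t 14.9 tcp jig [-36.9 -43.7  86.1] F jig [-0.7  3.3 15.8] rot [-3.14   0.    -2.098] w 0.0005
```

View pics/wrist12c.png

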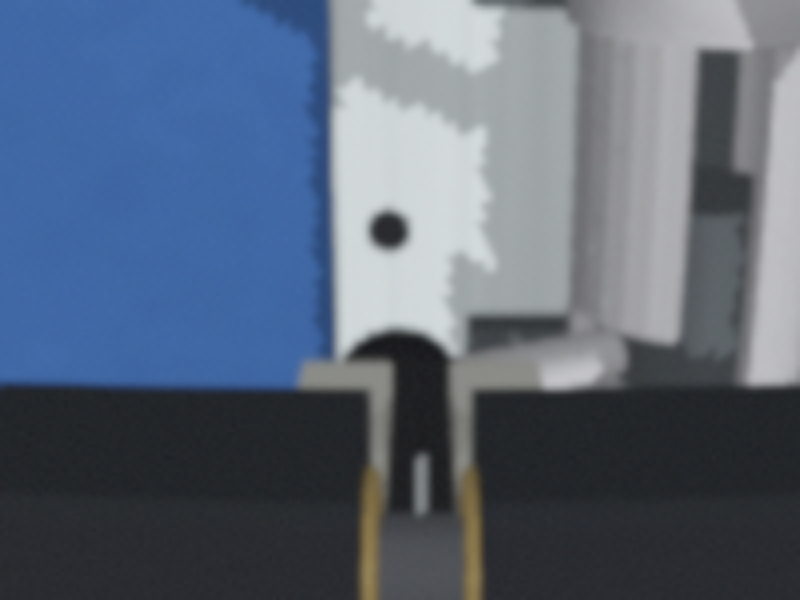

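View pics/scene12.png

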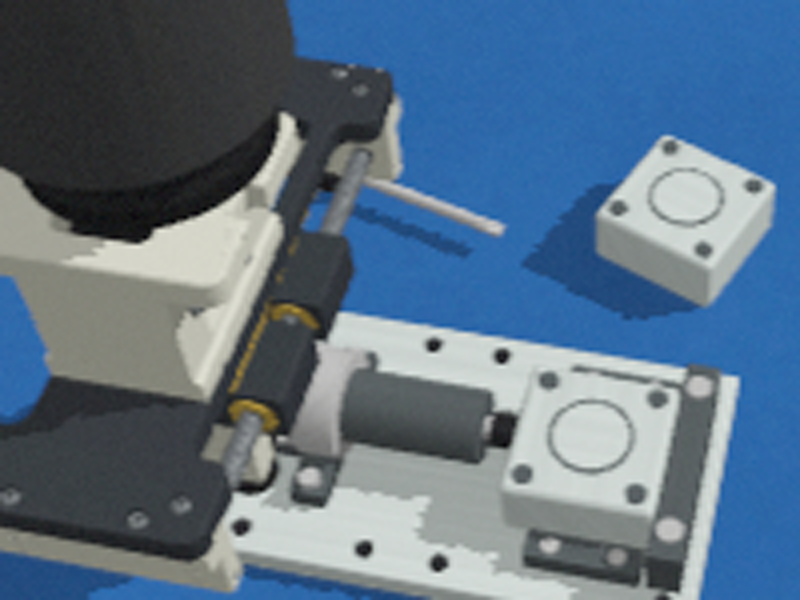

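Emit:
move_arm --rows '[{"delta_pos": [0,0,0.5],"delta_rot": [0,0,0],"hand": 0},{"delta_pos": [0,0,2],"delta_rot": [0,0,0],"hand": 0},{"delta_pos": [0,0,4],"delta_rot": [0,0,0],"hand": 0},{"delta_pos": [0,0,4],"delta_rot": [0,0,0],"hand": 0},{"delta_pos": [0,0,4],"delta_rot": [0,0,0],"hand": 0},{"delta_pos": [-2.2,-4,0],"delta_rot": [0,0,0],"hand": 0},{"delta_pos": [-2.2,-4,0],"delta_rot": [0,0,0],"hand": 0},{"delta_pos": [-2.2,-4,0],"delta_rot": [0,0,0],"hand": 0},{"delta_pos": [-2.2,-4,0],"delta_rot": [0,0,0],"hand": 0},{"delta_pos": [-2.2,-4,0],"delta_rot": [0,0,0],"hand": 0}]'

```text
t: 16.0
eef_pos: [0.4737, -0.2922, 0.2286]
ee_rot: [3.139, -0.0, -2.099]
force: [1.6, -1.3, 0.5]
width: 0.0005
```

Emit:
move_arm --rows '[{"delta_pos": [-2.2,-4,0],"delta_rot": [0,0,0],"hand": 0},{"delta_pos": [-2.2,-4,0],"delta_rot": [0,0,0],"hand": 0},{"delta_pos": [-2.2,-4,0],"delta_rot": [0,0,0],"hand": 0},{"delta_pos": [-2.2,-4,0],"delta_rot": [0,0,0],"hand": 0},{"delta_pos": [0,0,0],"delta_rot": [0,0,0],"hand": 0},{"delta_pos": [0,0,0],"delta_rot": [0,0,0],"hand": 0},{"delta_pos": [0,0,0],"delta_rot": [0,0,0],"hand": 0},{"delta_pos": [0,0,0],"delta_rot": [0,0,0],"hand": 0},{"delta_pos": [0,0,0],"delta_rot": [0,0,0],"hand": 0},{"delta_pos": [0,0,0],"delta_rot": [0,0,0],"hand": 0}]'

```text
t: 17.0
eef_pos: [0.3882, -0.4508, 0.2296]
ee_rot: [-3.141, 0.0, -2.098]
force: [-0.7, 0.5, -0.7]
width: 0.0002
```

```bash
python3 -c "
from h import *
st();snap('13')"
```

```text
t 17.0 tcp jig [-446.8  -54.2  229.6] F jig [ 0.1  0.9 -0.7] rot [-3.141  0.    -2.098] w 0.0002
```

View pics/scene13.png

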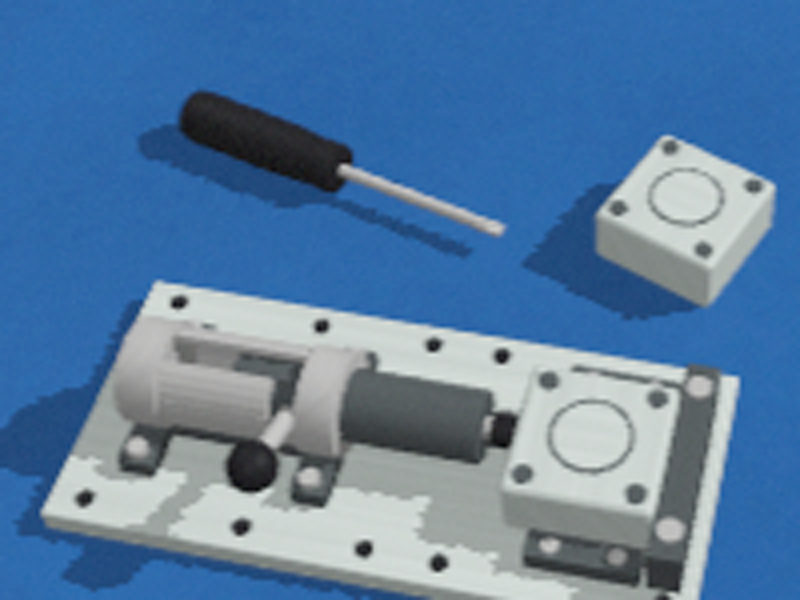

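View pics/top13.png

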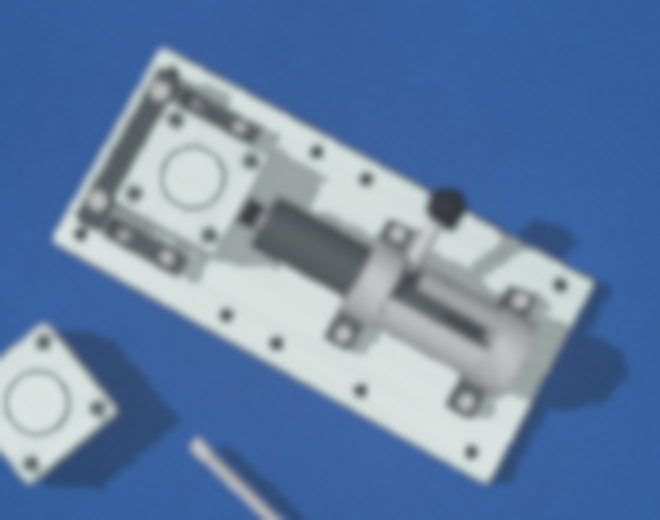

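```bash
python3 -c "
from h import *
T=lambda x,y:(305+x/4,140+y/4)
S=lambda x,y:(170+x/4,140+y/4)
k,e=tri(T(446,208),S(252,466));k=J(k);print('knob',k,e,np.degrees(np.arctan2(-k[1],k[2]-34)))
for t,s in (((176,120),(636,494)),((209,236),(549,380)),((251,161),(522,474)),((134,194),(657,399))):
  k,e=tri(T(*t),S(*s));print('hole',J(k),e)
a,b=cv2.imread('pics/scene1_full.png'),cv2.imread('pics/scene13_full.png')
"
```

```text
knob [-39.1 -46.8  54.2] 0.0013922535812005239 66.65381635708748
hole [101.8 -22.5  41.4] 0.00186428721036332
hole [57.8 21.9 41.3] 0.0017171938141684242
hole [ 57.7 -22.5  41.4] 0.0016016008106949635
hole [101.7  21.7  41.1] 0.0015337969877485735
```

```bash
python3 -c "
from station import *
print(job_done())"
```

```text
the job is handed in; nothing more can be done
None
```

The cover is clamped and the bolt is locked. I handed the job in at about 17 s, well under the 40 s limit.

- **Bolt forward:** I pushed the knob forward with the closed fingertips until it met its stop. The push took 5–9 N as it slid, and 14.6 N once it was against the stop.
- **Handle across and down:** I pushed the knob sideways round the corner. Then I pressed it down from above to the end of the cross slot, with 15.8 N showing at the stop. I never pinched the handle.
- **Last camera checks:**
  - The knob is at jig (-39, -47) mm, 54 mm above the desk. That puts the handle at about 66°, against 65° for locked, within measuring error.
  - The cover's screw holes put its centre at jig x = 79.8 mm, against 80 mm for home, and it sits straight.
  - The spare cover and screwdriver look unmoved. I did not measure them again.
  - The spray can was outside the last close-up views. The arm's path stayed well clear of it.
- **Hand:** It is clear of everything, about 0.4 m from the jig, with force readings near zero.

No check failed or disagreed.

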